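# Make up a gift tray and a tasting paddle

## Robot

A 6-joint arm with a two-finger parallel gripper is mounted at the origin on the work surface. World frame = base frame: x ahead of the robot, y to its left, z up, the work surface at z = 0. Lengths are in m, angles in rad, forces in N, time in s.
With the tool pointing down it reaches from about 0.2 to 0.875 m from the base axis. Payload 3.4 kg.
Tool frame: the origin (TCP) lies between the finger pads; the fingertips stand 25 mm ahead of it and the grasp point (between the pads) lies 6 mm ahead of it (r.nose_length is the z of the fingertips in the tool frame, in m); z points along the fingers, x is the direction in which the jaws open and shut, and the axes are right-handed (so a half turn about z gives the same grasp; the last joint's range is limited). The gripper opens to 94 mm and grips with 3 to 60 N. Pads are 16 mm wide; open, the fingers measure 119 mm over their backs; the gripper's body (75 mm by 177 mm) begins 78 mm behind the grasp point.
Start: joints at [-0.121, 0.276, 1.505, -0, 1.361, -0.121], TCP at [0.575, -0, 0.23] pointing down, gripper open.
Joint ranges: [-2.89, 2.89], [-0.75, 2.08], [0.22, 2.7], [-1.18, 4.32], [0.11, 2.71], [-2.7, 2.7]. Speed limits (rad/s): [2.57, 2.57, 3.14, 3.14, 3.14, 3.14].

## Interface

Orientations are given as a unit quaternion [w, x, y, z].
In Python, from plant import r, gripper_to, inverse_kinematics, vision, models, telemetry gives the robot as it stands. Calls block until the motion is done:
- r.move_to(position, orientation): joint-space move of the TCP to a pose.
- r.move_l(position, rot=None, vel=0.15, guard=None): straight line of the TCP; rot=None keeps the orientation; vel is the mean speed in m/s. With guard (N) it stops when the force on the tool has changed by that much, and returns True; else False.
- r.movej(angles): joint-space move.
- gripper_to(opening, f_grip=None): finger opening in m; f_grip is the grip in N (None keeps the last); returns when the fingers have stopped.
- r.hold(seconds).
- inverse_kinematics(position, orientation): joint angles nearest the present ones, or None.
- vision.snapshot(name): name is "scene" or "side" or "wrist"; returns the picture (384x512x3 uint8, red, green, blue); there is no depth.
- vision.get_calibration(name): a dict with "fx", "fy", "cx", "cy" (pixels), "position" and "orientation" of the camera in the world. Camera axes: x right, y down, z forward; pixel columns grow to the right and rows downward; lengths in m; the calibration is good to about 2 mm. A picture is of the moment at which its call begins: read the wrist's pose just before it. get_calibration takes no time and is no camera call; for the wrist camera it gives the pose at the moment of the call.
A pose or a line that the arm cannot do raises r.PlanningError and nothing moves.
- r.sign_off(): hands the job in, once; it reports no verdict.
Trained networks look in the newest picture that a camera, given by its name, has taken for a name from the list of things; names that differ only in an ending like _2 or _b are one class to them, and where a whole thing is asked for, a point or a joint stands for the part that bears it (a point fixed in the world has none). Each returns a list of dicts, best first, with "score" (0 to 1); they miss things now and then, are a little off and sometimes report something else, mostly with a low value. They report only what shows in the picture. A call takes as long as a camera call. They do not tell look-alikes from the thing itself.
- models.boxes_of(thing, camera): "at" ([x, y, z] in m, in world coordinates, good to about 4 mm: the middle of the surface that is visible of it).
- models.regions_of(thing, camera): "pixels" (384x512 bool, what is visible of it).
- models.mark_of(thing, camera): "at" ([x, y, z] in m, in world coordinates, good to about 4 mm: a listed point, or the origin of a listed thing).
Readings, each from a call of its own:
- telemetry.current_t(): time.
- telemetry.current_joints(): joint angles.
- telemetry.current_dq(): joint speeds.
- telemetry.current_joint_efforts(): joint torques, N m.
- telemetry.current_ee_pos(): TCP position.
- telemetry.current_tool_rot(): TCP orientation.
- telemetry.current_wrist_force(): force on the tool from outside, world axes, zero at the start.
- telemetry.current_torque(): the same for the moment, N m.
- telemetry.current_opening(): finger opening in m.
Only numpy, scipy, OpenCV 4.12 (cv2) and the standard library are available. Lean on these libraries where they do the work, as an engineer would, in place of code of your own. Each camera call takes 0.05 s, during which the arm holds its last target.

## Task

Make up two orders from the stock on the counter: in the gift tray, the slim bottle standing in the narrow bay and the large jar in the wide bay; on the serving paddle, the steel tumbler in the large recess by the handle and the short wide-mouthed bottle in the small recess. Each must rest flat on the floor of its place; tip nothing over, and leave the big bottle and the small jar where they stand.

Things in the scene. Friction and masses are not known exactly. Their poses are not given: they have to be found in the camera images.
- slim_bottle_mid (a point): Slimmest of the three green-glass bottles, stands upright: body 38 mm diameter and straight up to 70 mm, narrow neck with a 20 mm wide dark cap, 104 mm tall, about 0.13 kg. Point: on its axis, half-way up (52 mm above its foot). z up along the bottle.
- short_bottle_mid (a point): Shortest of the three green-glass bottles, wide-mouthed: body 50 mm diameter and straight up to 58 mm, wide dark cap 34 mm across, 84 mm tall, about 0.18 kg, upright. Point: on its axis, half-way up (42 mm above its foot). z up.
- big_bottle_mid (a point): Biggest green-glass bottle, to be left alone: body 60 mm diameter up to 72 mm, narrow neck, dark cap 24 mm across, 104 mm tall, about 0.33 kg, upright, loose. Point: on its axis, half-way up (52 mm above its foot). z up.
- jar_mid (a point): Larger of the two amber-glass jars with plain metal lid: straight cylinder 64 mm diameter (lid 62 mm), 80 mm tall, about 0.30 kg, upright. Point: on its axis, half-way up (40 mm above its foot). z up.
- small_jar_mid (a point): Smaller amber-glass jar with plain metal lid, to be left alone: 46 mm diameter, 50 mm tall, about 0.10 kg, upright, loose. Point: on its axis, half-way up (25 mm above its foot). z up.
- tumbler_mid (a point): Open, straight-sided plain steel tumbler, 58 mm outside diameter, 80 mm tall, wall 3 mm, about 0.14 kg, stands mouth up. Point: on its axis, half-way up (40 mm above its foot). z up, to the mouth.
- gift_tray: Shallow pale wooden tray, 170 x 104 mm, 20 mm high, fixed; a cross wall makes two unequal bays. Floor 5 mm thick, walls 6 mm. Origin: centre of its underside, on the counter; x along its length, z up. Wide bay 90 (along x) x 92 mm inside, centre at x = +34 mm, y = 0. Narrow bay 62 (along x) x 92 mm inside, centre at x = -48 mm, y = 0.
- paddle: Darker wooden board, 194 x 104 mm, 20 mm thick, fixed, with a short handle (45 x 34, 14 thick) on one end and two round recesses 8 mm deep (floors 12 mm above the counter). Origin: centre of the board's underside (handle not counted); x along it towards the handle, z up. Large recess 84 mm wide, at x = +47 mm, y = 0; small recess 68 mm wide, at x = -50 mm, y = 0.
There are look-alikes about, which are no part of the job. Leave any green or yellow look-alike of the part that bears small_jar_mid alone. Leave any red look-alike of the part that bears jar_mid alone.

How it is judged:
By the outcome, as a careful person would: the job done as asked, in the order asked, and still so for the second after the job is handed in, with the robot touching nothing.
It also fails if it takes over 128 s, if anything falls off the work surface, if the arm or the gripper's body presses on something with over 40 N, if the wrist force passes 120 N, or if a joint passes its speed limit or range.

## Working session

There is one attempt and no reset: what is moved stays moved. The work goes in short steps, each a Python script; the robot and the scene stay as the last script left them, time stands still between calls to the robot, and variables do not carry over. Pictures are saved under pics/ and viewed, and the job is handed in when it is done.

```bash
ls; mkdir -p pics; python3 - <<'E'
from plant import r, gripper_to, inverse_kinematics, vision, models, telemetry
import cv2
for c in ["scene","side","wrist"]:
    im=vision.snapshot(c); cv2.imwrite(f"pics/{c}0.png",im[:,:,::-1])
    k=vision.get_calibration(c); print(c,{a:(b if isinstance(b,(int,float)) else [round(float(x),3) for x in b]) for a,b in k.items()})
    if c=="wrist": continue
    for t in ["slim_bottle_mid","short_bottle_mid","big_bottle_mid","jar_mid","small_jar_mid","tumbler_mid","gift_tray","paddle"]:
        print(t,[( [round(float(x),3) for x in d["at"]],round(float(d["score"]),2)) for d in models.mark_of(t,c)])
print(telemetry.current_t(), telemetry.current_opening(), telemetry.current_tool_rot())
E
```

```text
pics
scene {'fx': 400.85216000884185, 'fy': 400.85216000884185, 'cx': 256.8877199776104, 'cy': 197.14465900746228, 'position': [1.009, -0.372, 0.692], 'orientation': [-0.334, 0.831, 0.409, -0.175]}
slim_bottle_mid [([0.663, 0.059, 0.047], 0.93), ([0.679, -0.054, 0.042], 0.51)]
short_bottle_mid [([0.547, -0.064, 0.04], 0.6)]
big_bottle_mid [([0.553, 0.066, 0.052], 0.73)]
jar_mid [([0.435, -0.072, 0.04], 0.83), ([0.413, -0.179, 0.04], 0.72), ([0.515, 0.274, 0.001], 0.66)]
small_jar_mid [([0.34, 0.08, 0.027], 0.71), ([0.436, 0.056, 0.022], 0.57), ([0.316, 0.17, 0.024], 0.53)]
tumbler_mid [([0.683, -0.058, 0.043], 0.64)]
gift_tray [([0.513, 0.277, 0.001], 0.78)]
paddle [([0.564, -0.284, 0.001], 0.58)]
side {'fx': 487.30401584667624, 'fy': 487.30401584667624, 'cx': 248.12645993574347, 'cy': 197.94176805764764, 'position': [0.163, 0.738, 0.773], 'orientation': [0.092, -0.197, 0.89, -0.402]}
slim_bottle_mid [([0.665, 0.054, 0.053], 0.96), ([0.434, -0.074, 0.037], 0.71)]
short_bottle_mid [([0.549, -0.061, 0.041], 0.58)]
big_bottle_mid [([0.55, 0.066, 0.055], 0.88)]
jar_mid [([0.411, -0.179, 0.037], 0.95), ([0.433, -0.073, 0.043], 0.8)]
small_jar_mid [([0.436, 0.057, 0.023], 0.95), ([0.337, 0.084, 0.031], 0.71), ([0.315, 0.173, 0.025], 0.67)]
tumbler_mid [([0.684, -0.055, 0.04], 0.72)]
gift_tray [([0.515, 0.278, -0.004], 0.58)]
paddle [([0.56, -0.288, -0.001], 0.75)]
wrist {'fx': 332.3970469008036, 'fy': 332.3970469008036, 'cx': 260.3132270022342, 'cy': 192.43783076029433, 'position': [0.576, 0.073, 0.385], 'orientation': [0.126, 0.992, 0.0, 0.0]}
0.95 0.0939284488166178 [ 1.04011731e-05  9.99999998e-01 -1.86908831e-05  5.82131376e-05]
```

View pics/scene0.png

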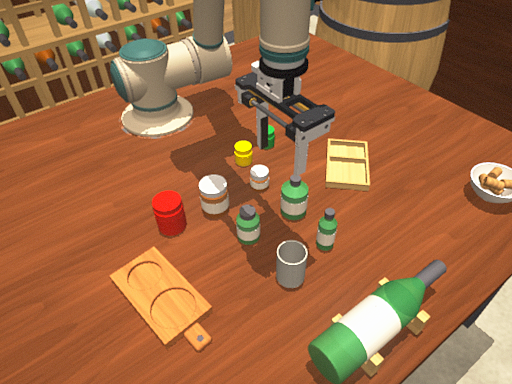

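View pics/side0.png

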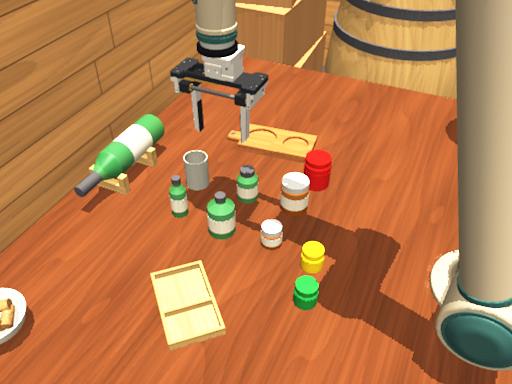

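View pics/wrist0.png

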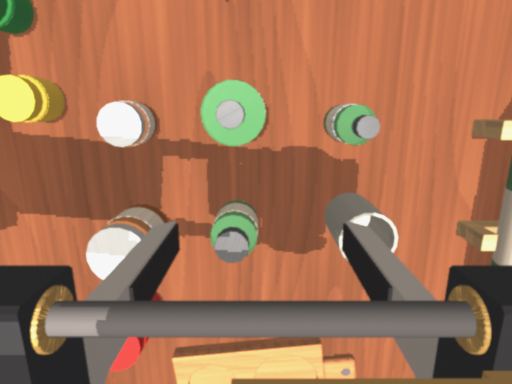

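Candidates (scene pixels):
- **Jar:** the amber one at (213,194). The red one at (170,213) is a look-alike.
- **Small jar, left alone:** (260,177). The yellow (243,153) and green (268,137) ones are look-alikes.
- **Bottles:** slim (327,230), short (248,225), big (294,198).
- **Tumbler:** (291,264).

Next I'll make rectified views to get the tray and paddle yaw, and a close crop to check my choices.

```bash
cat > h.py <<'E'
from plant import r, gripper_to, inverse_kinematics, vision, models, telemetry
import numpy as np, cv2
from scipy.spatial.transform import Rotation as R
def cal(c):
    k=vision.get_calibration(c); q=np.array(k["orientation"]); Rm=R.from_quat(q[[1,2,3,0]]).as_matrix()
    K=np.array([[k["fx"],0,k["cx"]],[0,k["fy"],k["cy"]],[0,0,1]]); return K,Rm,np.array(k["position"])
def proj(c,P):
    K,Rm,p=cal(c); q=(np.atleast_2d(P)-p)@Rm@K.T; return q[:,:2]/q[:,2:]
def rect(im,c,cx,cy,half,z,n=400):
    # image up = +x world, left = +y
    src=np.array([[0,0],[n,0],[n,n],[0,n]],np.float32)
    W=np.array([[cx+half,cy+half,z],[cx+half,cy-half,z],[cx-half,cy-half,z],[cx-half,cy+half,z]])
    H=cv2.getPerspectiveTransform(proj(c,W).astype(np.float32),src)
    return cv2.warpPerspective(im,H,(n,n),flags=cv2.INTER_CUBIC)
E
python3 - <<'E'
from h import *
for c in ["scene","side"]:
    im=cv2.imread(f"pics/{c}0.png")
    a=rect(im,c,.513,.277,.13,.02); b=rect(im,c,.562,-.286,.16,.02)
    cv2.imwrite(f"pics/rect_{c}.png",np.hstack([a,b]))
im=cv2.imread("pics/scene0.png")[125:295,140:350]
cv2.imwrite("pics/crop.png",cv2.resize(im,None,fx=3.4,fy=3.4,interpolation=cv2.INTER_CUBIC))
E
```

```text
(no output)
```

View pics/rect_scene.png

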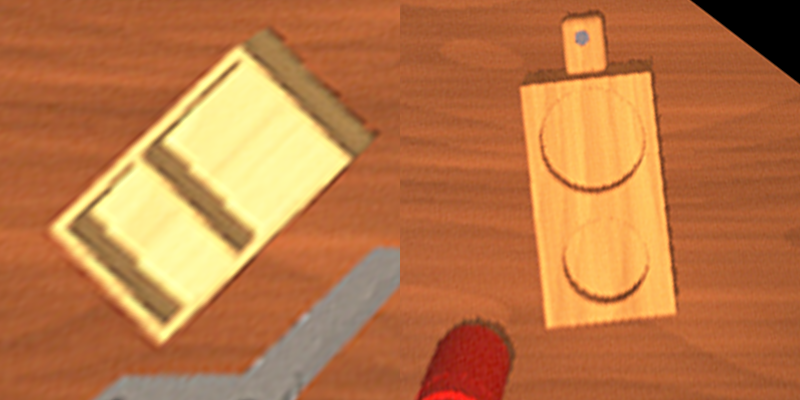

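View pics/rect_side.png

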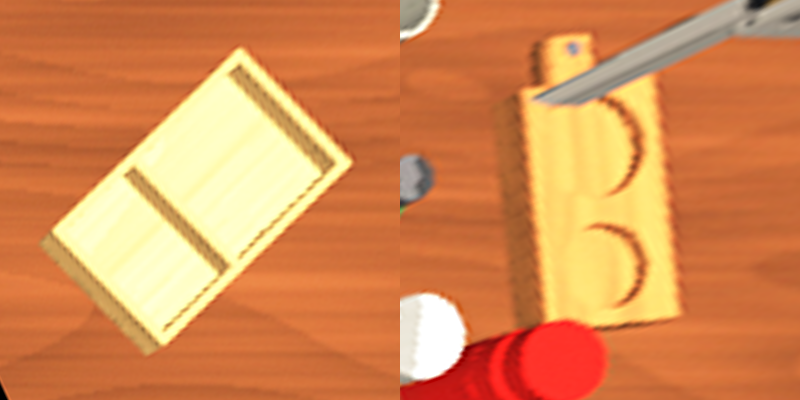

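View pics/crop.png

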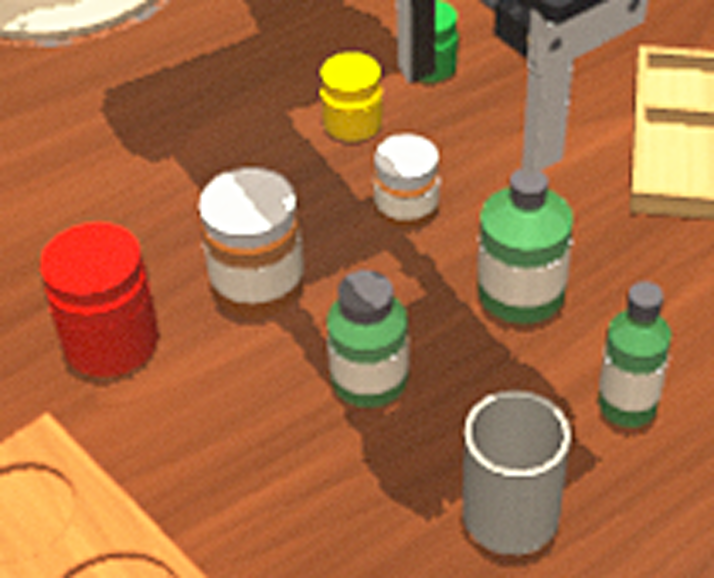

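The crop matches my choices. Measured poses:
- **Tray:** about (0.516, 0.276), yaw −46°, wide bay towards (+x, −y).
- **Paddle:** about (0.561, −0.287), yaw +6°, handle at +x.

I'll start with the slim bottle.

```bash
cat >> h.py <<'E'
TY=np.deg2rad(-46); PY=np.deg2rad(6)
def loc(o,yaw,x): return np.array(o)+x*np.array([np.cos(yaw),np.sin(yaw)])
TR=(.5156,.2764); PD=(.561,-.287)
OBJ={"slim":((.664,.0565),.050,0.0,loc(TR,TY,-.048),.005,.038,TY+np.pi/2),
 "jar":((.434,-.073),.047,0.0,loc(TR,TY,.034),.005,.064,TY+np.pi/2),
 "tumbler":((.683,-.056),.050,np.pi/2,loc(PD,PY,.047),.012,.058,PY+np.pi/2),
 "short":((.548,-.062),.042,np.pi/2,loc(PD,PY,-.050),.012,.050,PY+np.pi/2)}
def quat(a): return np.array([0,np.cos(a/2),np.sin(a/2),0])
def pick(p,a):
    best=None
    for b in (a,a+np.pi,a-np.pi):
        j=inverse_kinematics(p,quat(b))
        if j is None: continue
        if best is None or abs(j[5]-telemetry.current_joints()[5])<best[0]: best=(abs(j[5]-telemetry.current_joints()[5]),b)
    return quat(best[1])
def grasp(n,xy=None,lift=.14):
    o,gz,ya,*_,d,_=OBJ[n]; o=o if xy is None else xy
    z=gz+.006; hi=[o[0],o[1],.215]
    gripper_to(.094,20)
    r.move_l(hi,pick(hi,ya),vel=.3)
    print("touch",r.move_l([o[0],o[1],z],vel=.12,guard=8))
    gripper_to(d-.01,30); print("open",telemetry.current_opening(),d)
    r.move_l([o[0],o[1],z+lift],vel=.15)
    print("lifted",telemetry.current_opening(),telemetry.current_wrist_force().round(2),"t",telemetry.current_t())
def place(n,xy=None,lift=.14,corr=(0,0)):
    o,gz,ya,g,fl,d,yb=OBJ[n]; g=(np.array(g) if xy is None else np.array(xy))+corr
    z=gz+.006; hi=[g[0],g[1],z+lift]
    r.move_l(hi,pick(hi,yb),vel=.25)
    r.move_l([g[0],g[1],z+fl+.012],vel=.15)
    print("touch",r.move_l([g[0],g[1],z+fl-.003],vel=.02,guard=4), "bottom",telemetry.current_ee_pos()[2]-z,"goal",fl)
    r.hold(.2); gripper_to(min(.094,d+.03)); r.hold(.2)
    r.move_l([g[0],g[1],.215],vel=.15); print("t",telemetry.current_t())
def shots(tag):
    for c in ("scene","side","wrist"): cv2.imwrite(f"pics/{c}_{tag}.png",vision.snapshot(c)[:,:,::-1])
def pair(tag):
    cv2.imwrite(f"pics/p_{tag}.png",cv2.resize(np.hstack([cv2.imread(f"pics/{c}_{tag}.png") for c in("scene","side")]),(800,300),interpolation=cv2.INTER_AREA))
E
python3 - <<'E'
from h import *
grasp("slim"); shots("s1"); pair("s1")
E
```

```text
touch False
open 0.03784886652648425 0.038
lifted 0.036904158761881196 [ 0.36  0.27 -1.75] t 5.1417
```

View pics/p_s1.png

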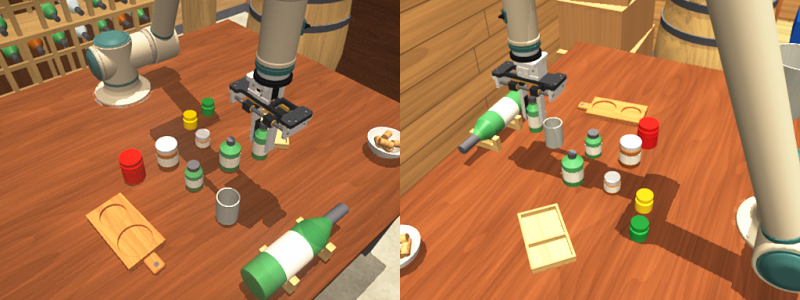

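The slim bottle is held upright, at (260,140) in the left panel and (535,115) in the right. Placing it.

```bash
python3 - <<'E'
from h import *
place("slim"); shots("s2")
ims=[rect(cv2.imread(f"pics/{c}_s2.png"),c,.513,.277,.13,.005) for c in("scene","side")]
cv2.imwrite("pics/p_s2.png",np.hstack(ims))
E
```

```text
touch True bottom 0.004848032531704349 goal 0.005
t 10.5
```

View pics/p_s2.png

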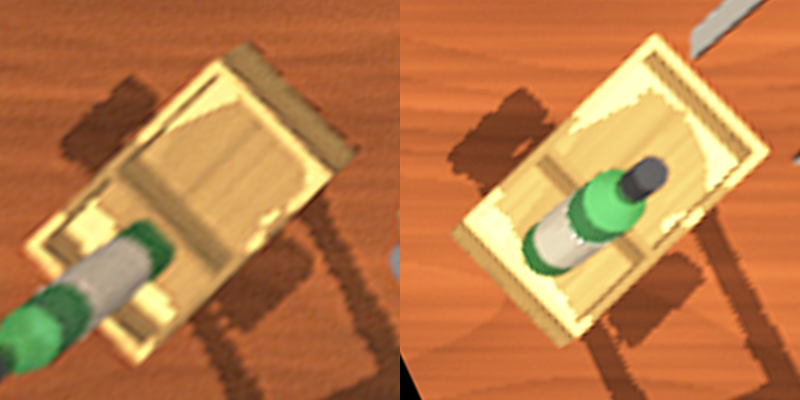

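View pics/wrist_s2.png

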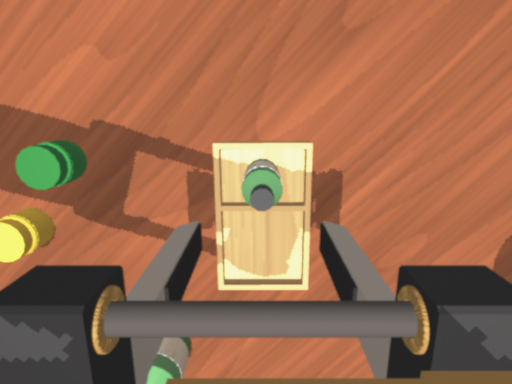

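The slim bottle stands upright in the smaller bay, cap at wrist pixel (262,197). It touched down at 4.8 mm against the 5 mm floor. Next, the jar.

```bash
python3 - <<'E'
from h import *
grasp("jar"); assert telemetry.current_opening()>.055
place("jar"); shots("s3")
ims=[rect(cv2.imread(f"pics/{c}_s3.png"),c,.513,.277,.13,.005) for c in("scene","side")]
cv2.imwrite("pics/p_s3.png",np.hstack(ims))
E
```

```text
touch False
open 0.06341895199283587 0.064
lifted 0.06367990223022801 [-0.67  0.32 -3.44] t 15.8583
touch True bottom 0.00501353718206491 goal 0.005
t 21.2
```

View pics/p_s3.png

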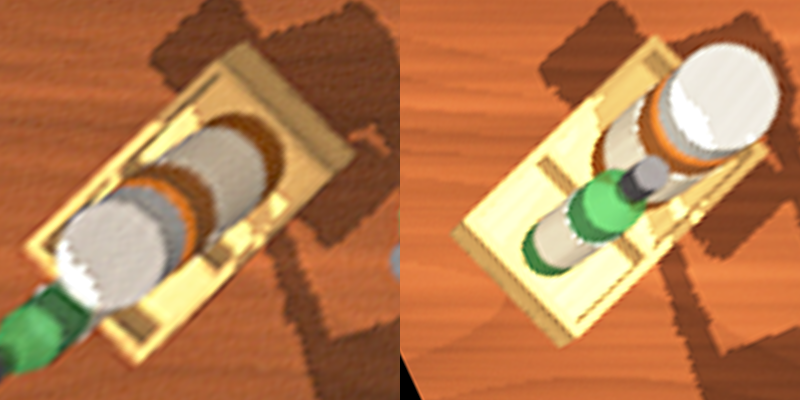

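View pics/wrist_s3.png

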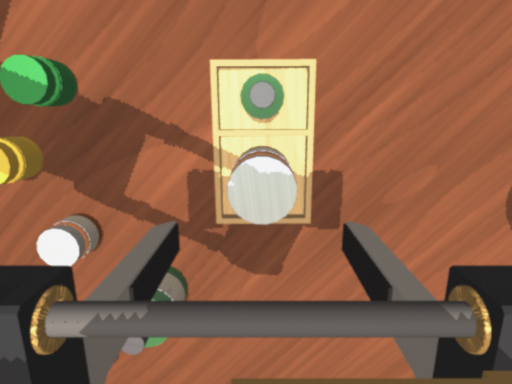

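Both items stand upright in their bays: the slim cap at wrist pixel (262,93) and the jar lid at (262,188). Next, the tumbler and then the short bottle.

```bash
python3 - <<'E'
from h import *
grasp("tumbler"); assert telemetry.current_opening()>.05
place("tumbler"); shots("s4")
ims=[rect(cv2.imread(f"pics/{c}_s4.png"),c,.562,-.286,.16,.012) for c in("scene","side")]
cv2.imwrite("pics/p_s4.png",np.hstack(ims))
E
```

```text
touch False
open 0.058208921950599256 0.058
lifted 0.057818815231335564 [-0.7  -0.45 -2.35] t 26.0583
touch True bottom 0.011960293525759329 goal 0.012
t 30.875
```

View pics/p_s4.png

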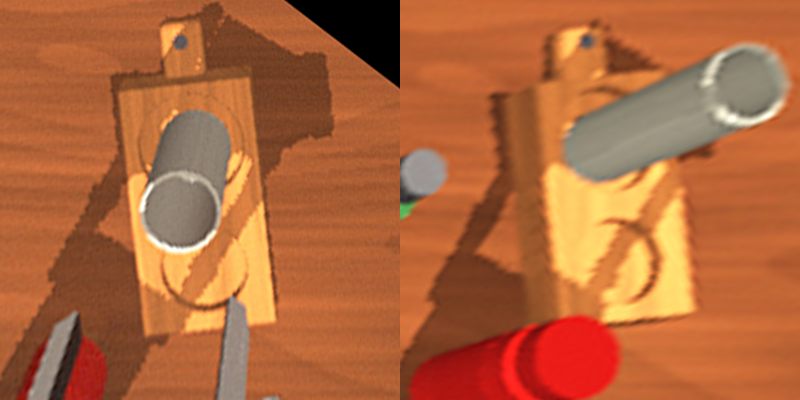

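View pics/wrist_s4.png

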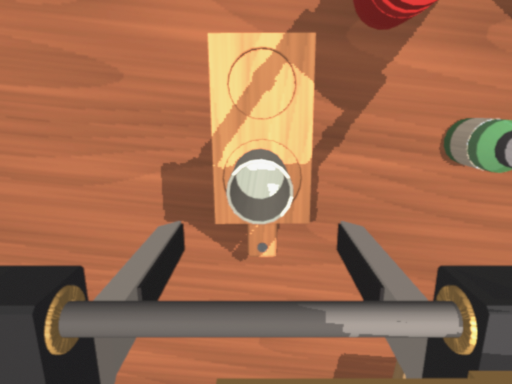

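The tumbler stands in the large recess by the handle, rim at wrist pixel (261,191), and touched down at 12.0 mm. Now the short bottle.

```bash
python3 - <<'E'
from h import *
grasp("short"); assert telemetry.current_opening()>.043
place("short"); shots("s5")
ims=[rect(cv2.imread(f"pics/{c}_s5.png"),c,.562,-.286,.16,.012) for c in("scene","side")]
cv2.imwrite("pics/p_s5.png",np.hstack(ims))
r.move_l([.5,-.05,.3],vel=.25); shots("s6"); pair("s6")
for c in("scene","side"):
    for t in ["slim_bottle_mid","short_bottle_mid","big_bottle_mid","jar_mid","small_jar_mid","tumbler_mid"]:
        print(c,t,[([round(float(x),3) for x in d["at"]],round(float(d["score"]),2)) for d in models.mark_of(t,c)])
print({k:np.round(v[3],3) for k,v in OBJ.items()},telemetry.current_t())
E
```

```text
touch False
open 0.04946936386903737 0.05
lifted 0.04937615685071665 [-0.91  0.49 -2.3 ] t 35.6583
touch True bottom 0.011995355468882023 goal 0.012
t 40.5167
scene slim_bottle_mid [([0.483, 0.312, 0.054], 0.61)]
scene short_bottle_mid [([0.483, 0.31, 0.054], 0.21)]
scene big_bottle_mid [([0.551, 0.067, 0.052], 0.59)]
scene jar_mid [([0.541, 0.251, 0.047], 0.91), ([0.413, -0.177, 0.04], 0.9), ([0.552, 0.066, 0.05], 0.51)]
scene small_jar_mid [([0.315, 0.169, 0.025], 0.91), ([0.436, 0.059, 0.025], 0.78), ([0.339, 0.08, 0.026], 0.6)]
scene tumbler_mid []
side slim_bottle_mid [([0.483, 0.309, 0.059], 0.71)]
side short_bottle_mid [([0.511, -0.294, 0.058], 0.89)]
side big_bottle_mid [([0.546, 0.064, 0.054], 0.89)]
side jar_mid [([0.54, 0.254, 0.048], 0.69), ([0.413, -0.177, 0.037], 0.66)]
side small_jar_mid [([0.311, 0.174, 0.027], 0.86), ([0.439, 0.059, 0.026], 0.68), ([0.331, 0.083, 0.023], 0.66)]
side tumbler_mid [([0.608, -0.281, 0.053], 0.61)]
{'slim': array([0.482, 0.311]), 'jar': array([0.539, 0.252]), 'tumbler': array([ 0.608, -0.282]), 'short': array([ 0.511, -0.292])} 42.5917
```

View pics/p_s5.png

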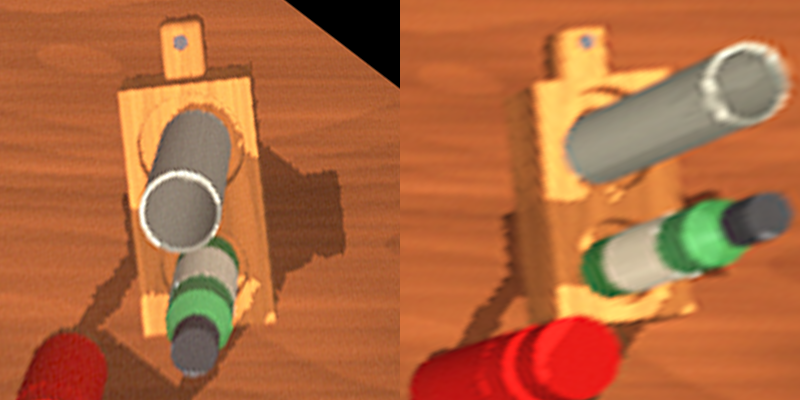

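View pics/wrist_s5.png

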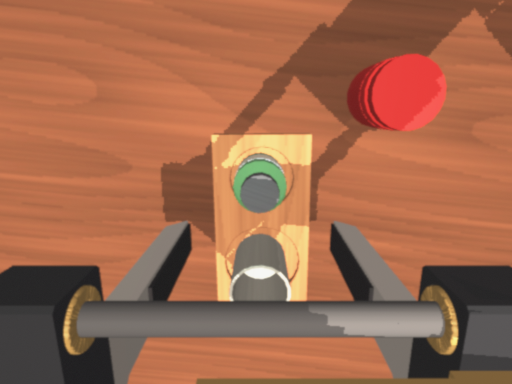

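View pics/p_s6.png

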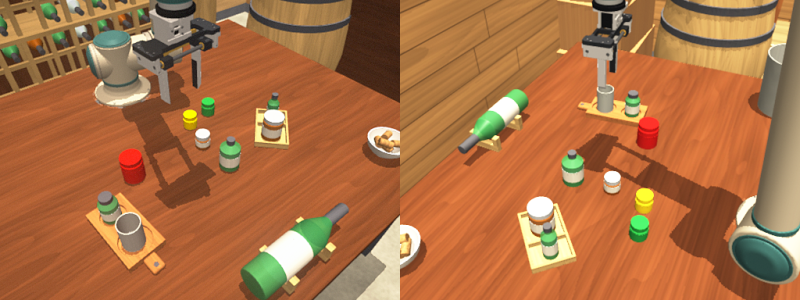

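All four items are upright in their places. In the left panel they are the slim bottle (273,105), jar (272,125), tumbler (130,233) and short bottle (108,208). The big bottle (230,153), small jar (203,138) and the look-alikes haven't moved. Handing in.

```bash
python3 -c "
from h import *
r.hold(.5); r.sign_off(); print(telemetry.current_t())"
```

```text
the job is handed in; nothing more can be done
the job is handed in; nothing more can be done
```

I made up both orders in the order asked and handed the job in at about 43 s. The slim bottle is in the tray's narrow bay, the large jar in the wide bay, the tumbler in the large recess by the handle, and the short bottle in the small recess.

- **Seating:** each item touched down within 0.2 mm of its floor height (5 mm in the tray, 12 mm on the paddle). The last pictures show all four upright and clear of the walls, with the gripper away from everything.
- **Position:** the networks' final positions agree with my targets to about 2 mm sideways.
- **Left alone:** the big bottle, the small jar and the red, yellow and green look-alikes read within 5–9 mm of where they started. I never went for them, so I take that as network error.
- **Disagreements:** the networks missed the tumbler in the last scene view and gave a low-score false hit for the short bottle. The side view found both where they should be.

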